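# Set the casting flasks over the wax trees

## Robot

A 6-joint arm with a two-finger parallel gripper is mounted at the origin on a cart in front of the work surface, level with it; the furniture and walls round the work are solid. World frame = base frame: x ahead of the robot, y to its left, z up, the work surface at z = 0. Lengths are in m, angles in rad, forces in N, time in s.
With the tool pointing down it reaches from about 0.4 to 0.825 m from the base axis. Payload 7 kg.
Tool frame: the origin (TCP) lies between the finger pads; the fingertips stand arm.nose_length ahead of it and the grasp point (between the pads) is the TCP (arm.nose_length is the distance from the TCP to the fingertips, in m); x points along the fingers, z is the direction in which the jaws open and shut, and the axes are right-handed (so a half turn about x gives the same grasp; the last joint's range is limited). The gripper opens to 88 mm and grips with 3 to 60 N. Pads are 19 mm wide; open, the fingers measure 130 mm over their backs; the gripper's body (78 mm by 193 mm) begins 47 mm behind the grasp point.
Start: joints at [-0.82, 0.359, 0.012, 0, -1.224, -0.288], TCP at [0.301, -0.604, 0.246] pointing down, gripper open.
Joint ranges: [-3.07, 3.07], [-1.43, 2.12], [-1.02, 1.25], [-3.03, 1.67], [-3.05, -0], [-3.03, 3.03]. Speed limits (rad/s): [2.39, 2.39, 3.01, 3.14, 3.14, 3.14].

## Interface

Orientations are given as [roll, pitch, yaw] about the fixed x, y, z axes, in that order (R = Rz(yaw) Ry(pitch) Rx(roll)).
In Python, from station import arm, viewer, spotter gives the robot as it stands.
- The arm moves only by the shell command python3 -m handwheel 'ROWS' [FORCE]. ROWS is a JSON object of lists of equal length, an entry for each row: "gripper": the gripper command: -1 is shut, 1 is fully open, values between are in proportion; "travel": the shift along the world's x, y, z each as a share of 500 mm, from -1 to 1, a list of three; "spin": the turn about the world's z as a share of 45 degrees, from -1 to 1. A call has 1 to 20 rows; each row is the pose to reach, as a shift and turn from the pose commanded when the call began; what a row does not reach only later rows make up. A row lasts 1/10 s, in which the tool goes at most 50 mm and 8.59 degrees, less where a joint would pass 70% of its speed; a pose out of reach is approached as far as the arm can. A call with a number of a shift or a turn outside -1 to 1 is refused whole. A call with a gripper value outside its range is refused whole. The fingers move at their own pace and stop on an object; FORCE is the grip in N (left out, the last holds). Time passes only in rows, so rows that repeat a pose let the fingers close. It gives the time, the measured TCP pose, the force and the opening at its end, in the units of the state.
- arm.get_state(): the state, without advancing time (a new reading comes with each control period).
- viewer.grab_frame(name): name is "scene" or "side" or "wrist"; returns a dict with "pixels" (480x640x3 uint8, blue, green, red), "fx", "fy", "cx", "cy" (pixels), "eye" and "attitude" of the camera in the world. Camera axes: x right, y down, z forward; pixel columns grow to the right and rows downward; lengths in m; the calibration is good to about 2 mm. A picture is of the moment at which its call begins. There is no depth.
- arm.job_done(): hands the job in, once; it reports no verdict.
Trained networks look in the newest picture that a camera, given by its name, has taken for a name from the list of things; names that differ only in an ending like _2 or _b are one class to them, and where a whole thing is asked for, a point or a joint stands for the part that bears it (a point fixed in the world has none). Each returns a list of dicts, best first, with "conf" (0 to 1); they miss things now and then, are a little off and sometimes report something else, mostly with a low value. They report only what shows in the picture. A call takes as long as a camera call. They do not tell look-alikes from the thing itself.
- spotter.spot_in(camera, label): "rect" ([left, top, right, bottom] in pixels, round what is visible of it).
- spotter.tip_of(camera, label): "at" ([column, row] in pixels: a listed point, or the origin of a listed thing).
The state is a dict: "t": time; "q": joint angles; "qd": joint speeds; "joint_efforts": joint torques, N m; "eef_pos": TCP position; "ee_rot": TCP orientation; "force": force on the tool from outside, world axes, zero at the start; "moment": the same for the moment, N m; "width": finger opening in m.
Only numpy, scipy, OpenCV 4.12 (cv2) and the standard library are available. Lean on these libraries where they do the work, as an engineer would, in place of code of your own. Each camera call takes 0.05 s, during which the arm holds its last target.

## Task

Get the four wax trees on their rubber bases ready for investing: lower over each tree the steel flask that suits it - the one whose bore fits round the plug of that base, and tall for the tall trees, short for the short ones, so that every tip stays just below the rim. Set each flask down gently, upright and fully home on its base; do not drop it onto the wax, do not shove the bases about, and leave the sanding block and the loupe where they are.

Things in the scene. Friction and masses are not known exactly. Their poses are not given: they have to be found in the camera images.
- flask_small_short: narrow short casting flask: perforated bare steel tube open at both ends, standing upright, 50 mm outside diameter, 44 mm bore, 55 mm high, 176 g give or take a fifth. Loose. Origin: centre of its lower end, z up along the tube; the yaw means nothing.
- flask_small_tall: narrow tall casting flask: perforated bare steel tube open at both ends, standing upright, 50 mm outside diameter, 44 mm bore, 85 mm high, 272 g give or take a fifth. Loose. Origin: centre of its lower end, z up along the tube; the yaw means nothing.
- flask_large_short: wide short casting flask: perforated bare steel tube open at both ends, standing upright, 66 mm outside diameter, 60 mm bore, 55 mm high, 236 g give or take a fifth. Loose. Origin: centre of its lower end, z up along the tube; the yaw means nothing.
- flask_large_tall: wide tall casting flask: perforated bare steel tube open at both ends, standing upright, 66 mm outside diameter, 60 mm bore, 85 mm high, 364 g give or take a fifth. Loose. Origin: centre of its lower end, z up along the tube; the yaw means nothing.
- base_small_short: narrow black rubber sprue base with a short green wax tree, one loose piece of 110 g. Flange 68 mm across, its top (seat of the flask) 8 mm up; then a plug 40 mm across to 12 mm, tapering to 26 mm across at 23 mm; it enters the narrow flask with 2 mm play all round. Tree tip 50 mm above the bench, 28 mm across. Origin: centre of the underside, z up; yaw means nothing.
- base_small_tall: narrow black rubber sprue base with a tall green wax tree, one loose piece of 110 g. Flange 68 mm across, its top (seat of the flask) 8 mm up; then a plug 40 mm across to 12 mm, tapering to 26 mm across at 23 mm; it enters the narrow flask with 2 mm play all round. Tree tip 80 mm above the bench, 28 mm across. Origin: centre of the underside, z up; yaw means nothing.
- base_large_short: wide black rubber sprue base with a short green wax tree, one loose piece of 160 g. Flange 84 mm across, its top (seat of the flask) 8 mm up; then a plug 56 mm across to 12 mm, tapering to 42 mm across at 23 mm; it enters the wide flask with 2 mm play all round. Tree tip 50 mm above the bench, 40 mm across. Origin: centre of the underside, z up; yaw means nothing.
- base_large_tall: wide black rubber sprue base with a tall green wax tree, one loose piece of 160 g. Flange 84 mm across, its top (seat of the flask) 8 mm up; then a plug 56 mm across to 12 mm, tapering to 42 mm across at 23 mm; it enters the wide flask with 2 mm play all round. Tree tip 80 mm above the bench, 40 mm across. Origin: centre of the underside, z up; yaw means nothing.
- sanding_block: bystander: wooden sanding block, 46 x 92 x 27 mm, lying flat to the right of the work. Loose; origin at the centre of its underside, long side along y.
- loupe: bystander: small black eye loupe with its fold-out cover, 31 x 70 x 20 mm, lying on the bench near its front edge. Loose; origin at the centre of its underside.
Things that resemble listed ones, but are neither listed nor needed, are in the scene too. Leave any pink look-alike of the base_small_tall alone.

How it is judged:
At the end, for the whole second after the job is handed in: Each of the four flasks sits on the base of its own width and tree height: axes within 6 mm, its lower end on the flange (4 to 12 mm above the base's underside), flask and base upright within 0.06 rad, base flat on the bench, all at rest (horizontal distance between flask_small_short and base_small_short below 0.006 m and z of flask_small_short in the frame of base_small_short between 0.004 and 0.012 m and angle between each of flask_small_short, base_small_short, flask_small_tall, base_small_tall, flask_large_short, base_large_short, flask_large_tall, base_large_tall's own z axis and vertical below 0.06 rad and height (world z) of each of base_small_short, base_small_tall, base_large_short, base_large_tall below 0.006 m and linear speed of each of flask_small_short, base_small_short, flask_small_tall, base_small_tall, flask_large_short, base_large_short, flask_large_tall, base_large_tall below 0.02 m/s and horizontal distance between flask_small_tall and base_small_tall below 0.006 m and z of flask_small_tall in the frame of base_small_tall between 0.004 and 0.012 m and horizontal distance between flask_large_short and base_large_short below 0.006 m and z of flask_large_short in the frame of base_large_short between 0.004 and 0.012 m and horizontal distance between flask_large_tall and base_large_tall below 0.006 m and z of flask_large_tall in the frame of base_large_tall between 0.004 and 0.012 m); the robot touches nothing.
It fails at once if a base shoved more than 4 cm or tipped over (distance of any of base_small_short, base_small_tall, base_large_short, base_large_tall from where it was at the start of the episode above 0.04 m or angle between any of base_small_short, base_small_tall, base_large_short, base_large_tall's own z axis and vertical above 0.5 rad).
It fails at once if a flask dropped or slammed onto its base (faster than 0.4 m/s) ((horizontal distance between flask_small_short and base_small_short below 0.02 m and z of flask_small_short in the frame of base_small_short below 0.05 m and linear speed of flask_small_short above 0.4 m/s) or (horizontal distance between flask_small_tall and base_small_tall below 0.02 m and z of flask_small_tall in the frame of base_small_tall below 0.05 m and linear speed of flask_small_tall above 0.4 m/s) or (horizontal distance between flask_large_short and base_large_short below 0.02 m and z of flask_large_short in the frame of base_large_short below 0.05 m and linear speed of flask_large_short above 0.4 m/s) or (horizontal distance between flask_large_tall and base_large_tall below 0.02 m and z of flask_large_tall in the frame of base_large_tall below 0.05 m and linear speed of flask_large_tall above 0.4 m/s)).
It fails at once if the sanding block pushed more than 3 cm (distance of sanding_block from where it was at the start of the episode above 0.03 m).
It fails at once if the loupe pushed more than 3 cm (distance of loupe from where it was at the start of the episode above 0.03 m).
It also fails if it takes over 93 s, if anything falls off the work surface, if the arm or the gripper's body presses on something with over 40 N, if the wrist force passes 120 N, or if a joint passes its speed limit or range.

## Working session

There is one attempt and no reset: what is moved stays moved. The work goes in short steps, Python scripts to look and compute and a shell command to move; the robot and the scene stay as the last step left them, time stands still between calls to the robot, and variables do not carry over. Pictures are saved under pics/ and viewed, and the job is handed in when it is done.

```bash
ls; mkdir -p pics; python3 - <<'E'
from station import arm, viewer, spotter
import cv2
s=arm.get_state(); print(s['t'],s['eef_pos'],s['ee_rot'],s['width'],s['force'],arm.nose_length)
for n in ['scene','side','wrist']:
    f=viewer.grab_frame(n); cv2.imwrite(f'pics/{n}0.png',f['pixels']); print(n,f['fx'],f['fy'],f['cx'],f['cy'],f['eye'],f['attitude'])
E
```

```text
pics
0.0 [ 0.30111108 -0.60359274  0.2446183 ] [0.0798151  1.56911953 2.11326014] 0.08763538538947427 [-0.2501259  -0.46917202  0.43348567] 0.019
scene 490.7448964714114 490.7448964714114 326.7646728972449 242.96121704134873 [-0.0408322  -0.6956894   0.65412525] [-2.21913564 -0.00850571 -0.73319931]
side 446.6933701925377 446.6933701925377 321.88141280588627 242.76545866690086 [-0.23080626 -0.66177198  0.4244832 ] [-1.95821548  0.0147053  -0.92073886]
wrist 409.51319876665076 409.51319876665076 318.5500248998595 242.77966463828835 [ 0.2342241  -0.63636246  0.38482825] [ 2.86183937e+00 -1.31982648e-03  2.03436123e+00]
```

View pics/scene0.png

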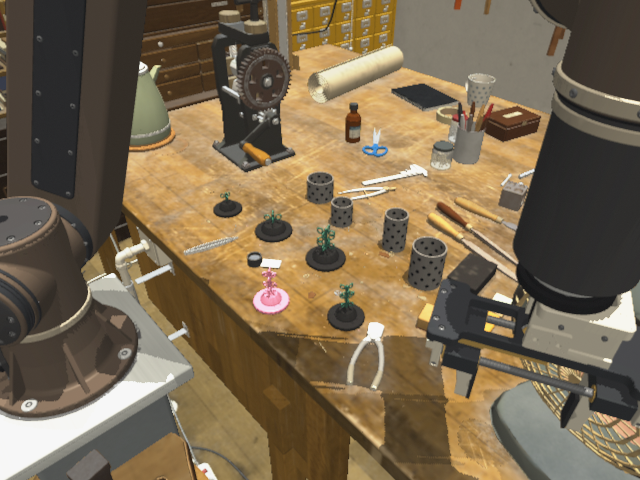

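View pics/side0.png

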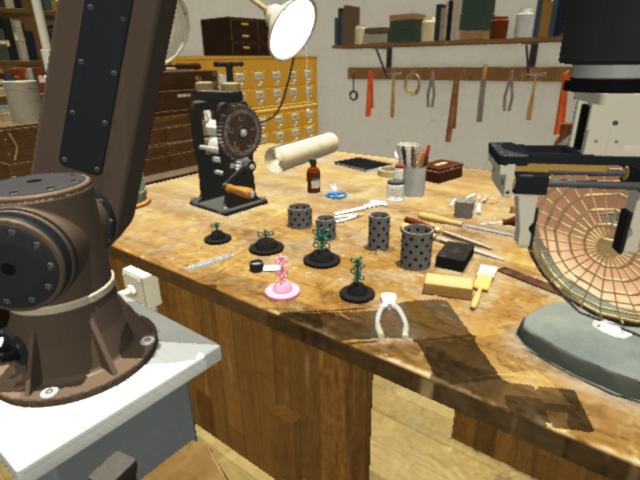

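View pics/wrist0.png

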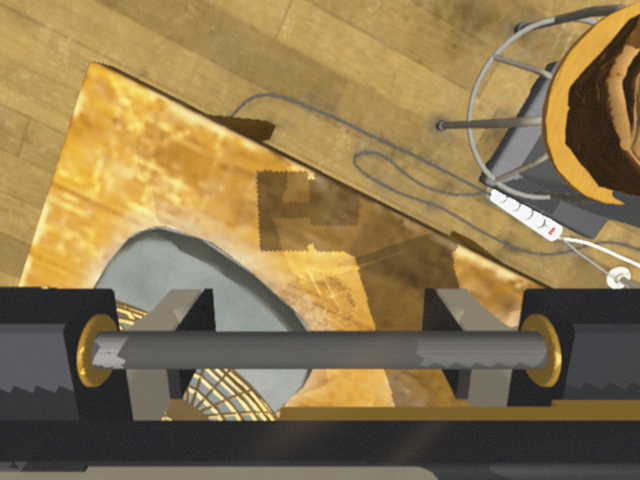

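```bash
cat > h.py <<'E'
from station import arm, viewer, spotter
import cv2, numpy as np
from scipy.spatial.transform import Rotation as R
F=['flask_small_short','flask_small_tall','flask_large_short','flask_large_tall']
B=[f.replace('flask','base') for f in F]
def ray(f,uv):
    d=R.from_euler('xyz',f['attitude']).as_matrix()@np.array([(uv[0]-f['cx'])/f['fx'],(uv[1]-f['cy'])/f['fy'],1.])
    return np.array(f['eye']),d
def atz(f,uv,z):
    e,d=ray(f,uv); return e+d*(z-e[2])/d[2]
def proj(f,p):
    c=R.from_euler('xyz',f['attitude']).as_matrix().T@(np.array(p)-np.array(f['eye']))
    return np.array([f['cx']+f['fx']*c[0]/c[2],f['cy']+f['fy']*c[1]/c[2]])
def tri(fr):
    A=np.zeros((3,3));b=np.zeros(3)
    for f,uv in fr:
        e,d=ray(f,uv);d=d/np.linalg.norm(d);P=np.eye(3)-np.outer(d,d);A+=P;b+=P@e
    x=np.linalg.solve(A,b)
    return x
E
python3 - <<'E'
from h import *
for c in ['scene','side']:
    f=viewer.grab_frame(c)
    for n in F+B+['sanding_block','loupe']:
        print(c,n)
        for d in spotter.tip_of(c,n):
            if d['conf']>.2: print('   tip',np.round(d['at'],1),round(d['conf'],2),atz(f,d['at'],0).round(3))
        for d in spotter.spot_in(c,n):
            if d['conf']>.2: print('   rect',np.round(d['rect'],0),round(d['conf'],2))
print(arm.get_state()['t'])
E
```

```text
scene flask_small_short
   tip [341.1 220.4] 0.9 [ 0.625 -0.015  0.   ]
   rect [331. 195. 354. 229.] 0.75
scene flask_small_tall
   tip [389.2 246. ] 0.85 [ 0.637 -0.157  0.   ]
   rect [382. 210. 411. 253.] 0.67
scene flask_large_short
   tip [317.7 197.5] 0.97 [0.651 0.098 0.   ]
   tip [341.1 217.3] 0.29 [ 0.634 -0.005  0.   ]
   rect [305. 171. 332. 204.] 0.68
scene flask_large_tall
   tip [423.9 281.1] 0.6 [ 0.603 -0.281  0.   ]
   rect [409. 235. 450. 290.] 0.62
scene base_small_short
   tip [226.4 211.5] 0.74 [0.444 0.195 0.   ]
   rect [212. 193. 241. 215.] 0.93
scene base_small_tall
   tip [271.9 303.2] 0.92 [ 0.336 -0.13   0.   ]
   tip [346.5 311.9] 0.84 [ 0.426 -0.24   0.   ]
   rect [330. 279. 367. 329.] 0.77
   rect [252. 272. 289. 315.] 0.74
scene base_large_short
   tip [272.2 233.8] 0.82 [0.472 0.049 0.   ]
   rect [252. 213. 294. 240.] 0.74
scene base_large_tall
   tip [324.9 259.5] 0.66 [ 0.499 -0.098  0.   ]
   rect [304. 225. 345. 275.] 0.76
scene sanding_block
   tip [263.7 265.4] 0.23 [ 0.391 -0.029  0.   ]
   rect [246. 252. 281. 266.] 0.66
   rect [417. 303.
[... 556 characters left out ...]
 434. 276.] 0.9
side base_small_short
   tip [218.  239.2] 0.81 [0.458 0.208 0.   ]
   rect [202. 220. 231. 244.] 0.9
side base_small_tall
   tip [356.3 293.4] 0.8 [ 0.423 -0.242  0.   ]
   tip [283.8 292.3] 0.72 [ 0.343 -0.123  0.   ]
   rect [339. 254. 376. 305.] 0.69
   rect [264. 256. 303. 300.] 0.66
   rect [204. 219. 230. 245.] 0.29
side base_large_short
   tip [265.6 247.1] 0.8 [0.491 0.069 0.   ]
   rect [250. 228. 284. 255.] 0.63
side base_large_tall
   rect [304. 228. 339. 266.] 0.9
side sanding_block
   tip [448.7 292.3] 0.85 [ 0.532 -0.386  0.   ]
   rect [425. 275. 473. 301.] 0.86
side loupe
   tip [265.3 268.9] 0.62 [ 0.4   -0.017  0.   ]
   rect [249. 259. 279. 272.] 0.82
2.25
```

The scene camera shows these items, with pixels in the scene view.
- **Narrow tall base:** two candidates. The green tree on a black base is at (346,312) and is the right one. The pink look-alike at (271,303) I leave alone.
- **Other bases:** small_short (227,211), large_short (272,232), large_tall (325,258).
- **Flasks:** small_short (341,213), small_tall (396,230), large_short (320,187), large_tall (427,263). The jar and pen cup at (442,155)/(467,145) and the loupe cap at (255,259) are not flasks.
- **Bystanders:** sanding block (430,315), partly hidden, and a dark block at (470,272).

Next I work out where the wrist camera will look.

```bash
python3 - <<'E'
from h import *
s=arm.get_state()
M=R.from_euler('xyz',s['ee_rot']).as_matrix(); print(M.round(3))
f=viewer.grab_frame('wrist'); e=np.array(f['eye'])-s['eef_pos']
C=R.from_euler('xyz',f['attitude']).as_matrix()
print('cam in tool',M.T@e, (M.T@C).round(3))
for uv in [(320,0),(320,140),(320,280),(0,140),(640,140)]: print(uv,atz(f,uv,0.03).round(3)-np.array(s['eef_pos']).round(3))
print(proj(f,s['eef_pos']))
g=viewer.grab_frame('scene')['pixels'][160:340,190:490]; cv2.imwrite('pics/crop1.png',cv2.resize(g,None,fx=2.6,fy=2.6,interpolation=cv2.INTER_CUBIC))
E
```

```text
[[ 0.    -0.895 -0.446]
 [-0.    -0.446  0.895]
 [-1.    -0.    -0.   ]]
cam in tool [-0.14010248  0.07451588  0.00079703] [[ 0.    -0.276  0.961]
 [ 0.001 -0.961 -0.276]
 [ 1.     0.001  0.   ]]
(320, 0) [-0.15  -0.073 -0.216]
(320, 140) [-0.056 -0.026 -0.216]
(320, 280) [ 0.056  0.03  -0.216]
(0, 140) [ 0.064 -0.267 -0.216]
(640, 140) [-0.177  0.215 -0.216]
[316.3435592  329.60056093]
```

View pics/crop1.png

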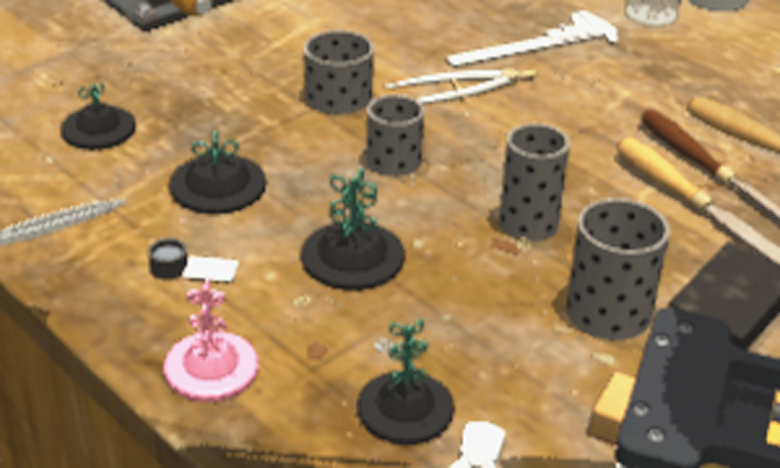

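All four choices hold in the close crop. I'll move to a viewing pose above the work.

```bash
python3 -m handwheel '{"gripper":[1,1,1,1,1,1,1,1,1,1,1,1,1,1,1,1,1,1,1,1],"travel":[[0,0,0.2],[0,0,0.2],[0.7,1,0.24],[0.7,1,0.24],[0.7,1,0.24],[0.7,1,0.24],[0.7,1,0.24],[0.7,1,0.24],[0.7,1,0.24],[0.7,1,0.24],[0.7,1,0.24],[0.7,1,0.24],[0.7,1,0.24],[0.7,1,0.24],[0.7,1,0.24],[0.7,1,0.24],[0.7,1,0.24],[0.7,1,0.24],[0.7,1,0.24],[0.7,1,0.24]],"spin":[0,0,-0.59,-0.59,-0.59,-0.59,-0.59,-0.59,-0.59,-0.59,-0.59,-0.59,-0.59,-0.59,-0.59,-0.59,-0.59,-0.59,-0.59,-0.59]}'
cat > view.py <<'E'
from h import *
import sys,pickle
def look(tag,names):
    f=viewer.grab_frame('wrist'); cv2.imwrite(f'pics/{tag}.png',f['pixels'])
    out={'f':f,'tips':{},'rects':{}}
    for n in names:
        out['tips'][n]=[(d['at'],d['conf']) for d in spotter.tip_of('wrist',n) if d['conf']>.25]
        print(n,[(np.round(a,0).tolist(),round(c,2),atz(f,a,0.)[:2].round(3).tolist()) for a,c in out['tips'][n]])
    pickle.dump(out,open(f'{tag}.pkl','wb'))
    s=arm.get_state();print(s['t'],s['eef_pos'])
E
python3 -c "
from view import *
look('w1',F+B)"
```

```text
t: 4.35
eef_pos: [0.6508, -0.105, 0.366]
ee_rot: [-1.416, 1.57, 0.153]
force: [0.2, 0.8, -0.2]
width: 0.0876
flask_small_short [([389.0, 164.0], 0.65, [0.622, -0.019])]
flask_small_tall [([272.0, 185.0], 0.84, [0.648, -0.162])]
flask_large_short [([482.0, 194.0], 0.95, [0.659, 0.099])]
flask_large_tall [([178.0, 154.0], 0.61, [0.609, -0.274])]
base_small_short [([596.0, 3.0], 0.63, [0.448, 0.202])]
base_small_tall []
base_large_short [([461.0, 35.0], 0.82, [0.479, 0.055])]
base_large_tall [([328.0, 54.0], 0.73, [0.498, -0.093])]
4.8 [ 0.65133459 -0.10397325  0.36554352]
```

View pics/w1.png

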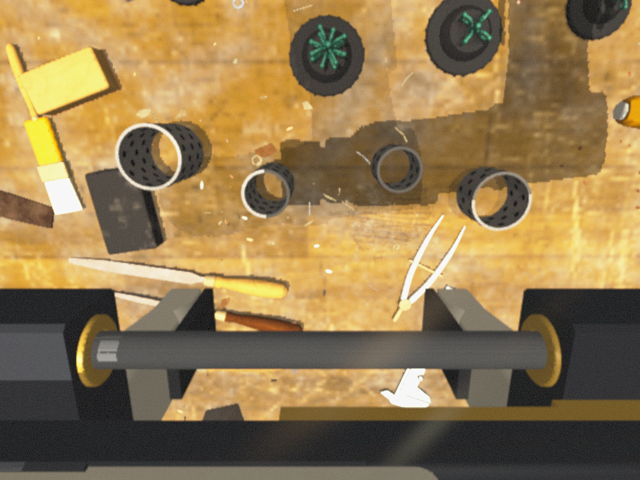

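The view shows all flask rims: LT (150,157), ST (267,192), SS (399,170) and LS (496,200). It also shows the bases LT (327,55), LS (464,35) and SS (598,8). I'll take a second view further back to cover all the bases.

```bash
python3 -m handwheel '{"gripper":[1,1,1,1,1],"travel":[[-0.24,0.06,0],[-0.24,0.06,0],[-0.24,0.06,0],[-0.24,0.06,0],[-0.24,0.06,0]],"spin":[0,0,0,0,0]}'
python3 -c "
from view import *
look('w2',F+B)"
```

```text
t: 5.3
eef_pos: [0.5312, -0.0738, 0.3665]
ee_rot: [-1.411, 1.569, 0.16]
force: [0.7, -0.3, 0.4]
width: 0.0872
flask_small_short [([364.0, 257.0], 0.62, [0.622, -0.014])]
flask_small_tall [([251.0, 274.0], 0.94, [0.645, -0.162])]
flask_large_short [([447.0, 283.0], 0.63, [0.659, 0.098])]
flask_large_tall [([160.0, 247.0], 0.59, [0.608, -0.277]), ([66.0, 184.0], 0.49, [0.527, -0.385])]
base_small_short [([554.0, 119.0], 0.86, [0.45, 0.206])]
base_small_tall [([274.0, 16.0], 0.78, [0.341, -0.123]), ([168.0, 90.0], 0.68, [0.418, -0.248])]
base_large_short [([426.0, 143.0], 0.87, [0.477, 0.056]), ([302.0, 161.0], 0.31, [0.499, -0.093])]
base_large_tall [([300.0, 160.0], 0.97, [0.497, -0.095])]
5.75 [ 0.53163682 -0.07407963  0.36510822]
```

View pics/w2.png

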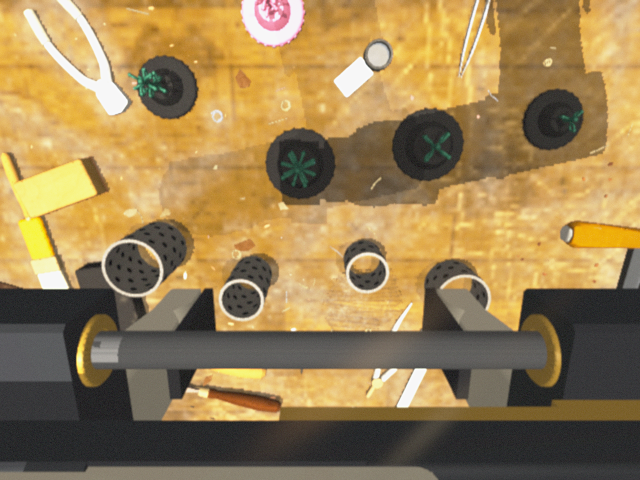

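The second view shows the bases ST (168,87), LT (300,163), LS (428,145) and SS (554,119); the pink one is at (272,12), the loupe at (365,68). I'll refine the centres with ellipse fits and triangulate the rims.

```bash
cat > fit.py <<'E'
from h import *
import pickle
W={t:pickle.load(open(t+'.pkl','rb'))['f'] for t in ['w1','w2']}
vis={t:W[t]['pixels'].copy() for t in W}
def flange(t,uv,r):
    f=W[t]; g=f['pixels'].max(axis=2)
    m=np.zeros_like(g); cv2.circle(m,uv,r,255,-1)
    b=((g<75)&(m>0)).astype(np.uint8)
    b=cv2.morphologyEx(b,cv2.MORPH_OPEN,np.ones((5,5)))
    cs,_=cv2.findContours(b,0,cv2.CHAIN_APPROX_NONE); c=max(cs,key=cv2.contourArea)
    e=cv2.fitEllipse(cv2.convexHull(c)); cv2.ellipse(vis[t],e,(0,0,255),1)
    return e
def rim(t,uv,r):
    # refine circle centre radius by gradient: HoughCircles in crop
    f=W[t]; x,y=uv; k=r+14
    y0=max(y-k,0);x0=max(x-k,0)
    g=cv2.cvtColor(f['pixels'],cv2.COLOR_BGR2GRAY)[y0:y+k,x0:x+k]
    g=cv2.resize(g,None,fx=4,fy=4,interpolation=cv2.INTER_CUBIC)
    h=cv2.HoughCircles(g,cv2.HOUGH_GRADIENT,1,200,param1=150,param2=12,minRadius=4*(r-4),maxRadius=4*(r+4))
    if h is None: return None
    c=h[0,0]/4; u=(c[0]+x0-.375,c[1]+y0-.375)
    cv2.circle(vis[t],(round(u[0]),round(u[1])),round(c[2]),(0,255,0),1); return u,c[2]
E
python3 - <<'E'
from fit import *
for t,n,uv,r in [('w2','ST',(168,87),38),('w2','LT',(300,163),42),('w2','LS',(428,145),42),('w2','SS',(554,119),36),('w1','LT',(327,55),48),('w1','LS',(464,35),46)]:
    e=flange(t,uv,r); print(t,n,np.round(e[0],1),np.round(e[1],1),atz(W[t],e[0],.006)[:2].round(4))
hts=dict(SS=.055,ST=.085,LS=.055,LT=.085); rad=dict(SS=.025,ST=.025,LS=.033,LT=.033)
g={'w1':dict(LT=(150,157),ST=(267,192),SS=(399,170),LS=(496,200)),'w2':dict(LT=(134,267),ST=(242,298),SS=(367,271),LS=(460,290))}
for n in hts:
    u={}
    for t in g:
        d=W[t]['eye'][2]-hts[n]; r=round(rad[n]*W[t]['fx']/d)
        u[t]=rim(t,g[t][n],r); 
        if u[t]: print(n,t,np.round(u[t][0],1),u[t][1],r,atz(W[t],u[t][0],hts[n])[:2].round(4))
    if u['w1'] and u['w2']: print('   tri',tri([(W[t],u[t][0]) for t in g]).round(4))
for t in vis: cv2.imwrite(f'pics/{t}v.png',vis[t])
E
```

```text
w2 ST [165.9  86.8] [34.3 40.1] [ 0.415 -0.248]
w2 LT [302.8 165.8] [64.  65.2] [ 0.5042 -0.0919]
w2 LS [427.2 144.5] [68.3 73.4] [0.479  0.0562]
w2 SS [552. 119.] [55.  64.5] [0.4499 0.2002]
w1 LT [326.5  55.5] [72.4 79.4] [ 0.5011 -0.0951]
w1 LS [464.6  33.2] [51.8 61.1] [0.4786 0.0577]
SS w2 [367.5 274.5] 22.6 23 [ 0.6254 -0.0154]
ST w1 [265. 193.] 20.975 24 [ 0.6436 -0.1596]
ST w2 [240.2 302.8] 23.975 24 [ 0.648  -0.1604]
   tri [ 0.6413 -0.1575  0.0995]
LS w1 [498.8 197. ] 29.45 30 [0.6532 0.0959]
LS w2 [464.5 304.8] 30.5 30 [0.664  0.1024]
   tri [0.6491 0.0869 0.0844]
LT w1 [151.8 152.8] 33.35 32 [ 0.6028 -0.272 ]
LT w2 [128.2 273.5] 34.75 32 [ 0.6132 -0.2812]
   tri [ 0.5997 -0.2599  0.1224]
```

```bash
python3 -c "
import cv2,numpy as np
a=cv2.imread('pics/w1v.png')[0:240];b=cv2.imread('pics/w2v.png')[0:330]
cv2.imwrite('pics/v12.png',np.vstack([a,b]))"
```

```text
(no output)
```

View pics/v12.png

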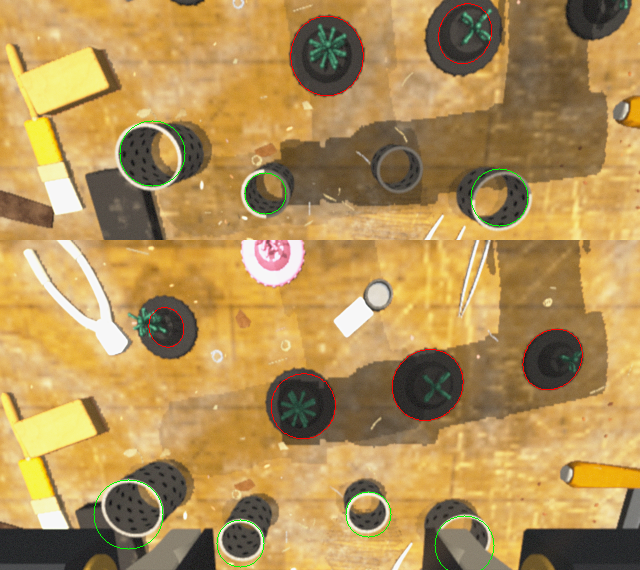

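```bash
cat > iou.py <<'E'
from h import *
from scipy.optimize import minimize
def gray_mask(img):
    i=img.astype(int); b,r=i[...,0],i[...,2]
    hi=np.maximum(i.max(2),1); sat=(hi-i.min(2))/hi
    return ((r-b<22)|(sat<.22)).astype(np.uint8)
def sil(f,x,y,r,z0,z1):
    a=np.linspace(0,2*np.pi,48,endpoint=False)
    P=np.array([proj(f,(x+r*np.cos(t),y+r*np.sin(t),z)) for z in (z0,z1) for t in a],np.float32)
    h=cv2.convexHull(P); m=np.zeros((480,640),np.uint8)
    cv2.fillConvexPoly(m,np.round(h*16).astype(np.int32),1,shift=4,lineType=cv2.LINE_8); return m,h
def fit(f,mask,x,y,r,z0,z1,freeh=False,ymax=288):
    def cost(p):
        m,h=sil(f,x+p[0],y+p[1],r,z0,z1+(p[2] if freeh else 0))
        # window: dilated silhouette at initial guess
        m=m[:ymax]; g=G[:ymax]
        return 1-(m&g).sum()/max(1,(m|g).sum())
    m0,_=sil(f,x,y,r+.012,z0,z1+.005); G0=mask&m0
    # fill holes
    G0=cv2.morphologyEx(G0,cv2.MORPH_OPEN,np.ones((3,3)))
    cs,_=cv2.findContours(G0,0,cv2.CHAIN_APPROX_NONE); G=np.zeros_like(G0)
    # biggest component
    c=max(cs,key=cv2.contourArea); cv2.drawContours(G,[c],-1,1,-1)
    n=3 if freeh else 2; s=np.zeros((n+1,n)); 
    for i in range(n): s[i+1,i]=.006
    best=minimize(cost,np.zeros(n),method='Nelder-Mead',options=dict(initial_simplex=s,xatol=2e-4,fatol=1e-4))
    return x+best.x[0],y+best.x[1],(best.x[2] if freeh else 0)+z1,best.fun,G
E
python3 - <<'E'
from iou import *
import pickle
W={t:pickle.load(open(t+'.pkl','rb'))['f'] for t in ['w1','w2']}
for t in W:
    f=W[t]; M=gray_mask(f['pixels']); v=f['pixels'].copy()
    fl=dict(SS=(.624,-.016,.025,.055),ST=(.646,-.161,.025,.085),LS=(.659,.098,.033,.055),LT=(.608,-.276,.033,.085))
    ba=dict(bSS=(.45,.204,.034,.008),bST=(.418,-.248,.034,.008),bLS=(.478,.056,.042,.008),bLT=(.500,-.094,.042,.008))
    for n,(x,y,r,h) in {**fl,**ba}.items():
        if t=='w2' and n in('LS',): continue
        if t=='w1' and n in('bSS','bST'): continue
        X=fit(f,M,x,y,r,0,h,freeh=not n.startswith('b'))
        X0=fit(f,M,x,y,r,0,h)
        print(t,n,np.round(X[:4],4),np.round(X0[:4],4))
        _,hh=sil(f,X0[0],X0[1],r,0,h); cv2.polylines(v,[np.round(hh).astype(int)],True,(0,0,255),1)
        cs,_=cv2.findContours(X0[4],0,2); cv2.drawContours(v,cs,-1,(255,0,255),1)
    cv2.imwrite(f'pics/{t}s.png',v)
a=cv2.imread('pics/w1s.png')[0:240];b=cv2.imread('pics/w2s.png')[0:330]
cv2.imwrite('pics/s12.png',np.vstack([a,b]))
E
```

```text
w1 SS [ 0.6237 -0.0148  0.046   0.0172] [ 0.6226 -0.0158  0.055   0.06  ]
w1 ST [ 0.6455 -0.1605  0.076   0.0193] [ 0.6445 -0.1599  0.085   0.0583]
w1 LS [0.6591 0.1007 0.0501 0.0265] [0.6574 0.0991 0.055  0.0572]
w1 LT [ 0.6081 -0.2777  0.088   0.1447] [ 0.608  -0.2779  0.085   0.1426]
w1 bLS [0.4778 0.0568 0.008  0.0586] [0.4778 0.0568 0.008  0.0586]
w1 bLT [ 0.5033 -0.0957  0.008   0.0787] [ 0.5033 -0.0957  0.008   0.0787]
w2 SS [ 0.6255 -0.0151  0.0488  0.0254] [ 0.625  -0.015   0.055   0.0412]
w2 ST [ 0.6466 -0.1599  0.0866  0.0368] [ 0.6476 -0.1598  0.085   0.0374]
w2 LT [ 0.609  -0.2799  0.1033  0.0542] [ 0.6098 -0.2784  0.085   0.0884]
w2 bSS [0.4517 0.2012 0.008  0.1   ] [0.4517 0.2012 0.008  0.1   ]
w2 bST [ 0.4166 -0.2482  0.008   0.1009] [ 0.4166 -0.2482  0.008   0.1009]
w2 bLS [0.4807 0.0569 0.008  0.0769] [0.4807 0.0569 0.008  0.0769]
w2 bLT [ 0.5028 -0.0953  0.008   0.0748] [ 0.5028 -0.0953  0.008   0.0748]
```

View pics/s12.png

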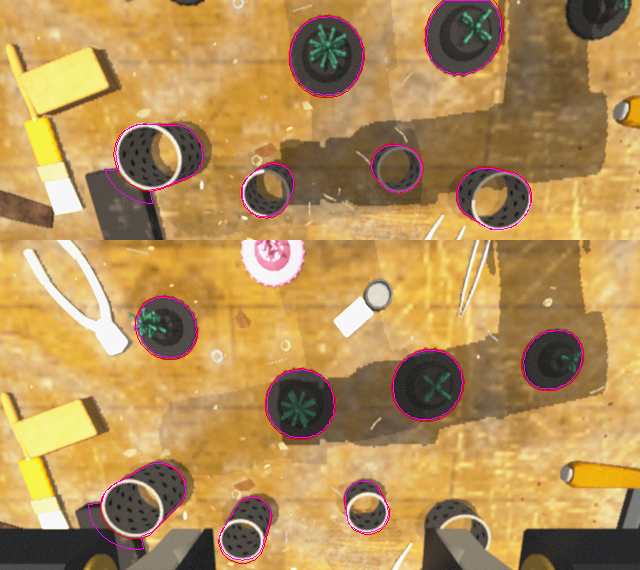

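The fits agree between the two views to about 2 mm, and the measured heights (46–50 mm short, about 85 mm tall) match the text. LT goes first: hover over it, then descend.

```bash
python3 -m handwheel '{"gripper":[1,1,1,1,1,1,1,1,1,1,1,1,1],"travel":[[0.156,-0.408,-0.432],[0.156,-0.408,-0.432],[0.156,-0.408,-0.432],[0.156,-0.408,-0.432],[0.156,-0.408,-0.432],[0.156,-0.408,-0.432],[0.156,-0.408,-0.432],[0.156,-0.408,-0.432],[0.156,-0.408,-0.432],[0.156,-0.408,-0.54],[0.156,-0.408,-0.6],[0.156,-0.408,-0.6],[0.156,-0.408,-0.6]],"spin":[0,0,0,0,0,0,0,0,0,0,0,0,0]}'
python3 -c "
from view import *
look('w3',['flask_large_tall'])"
```

```text
t: 7.05
eef_pos: [0.6104, -0.2774, 0.0678]
ee_rot: [-2.058, 1.569, -0.486]
force: [0.3, -0.6, 1.1]
width: 0.0876
flask_large_tall [([319.0, 266.0], 0.94, [0.608, -0.277])]
7.15 [ 0.61140544 -0.27792571  0.06902084]
```

View pics/w3.png

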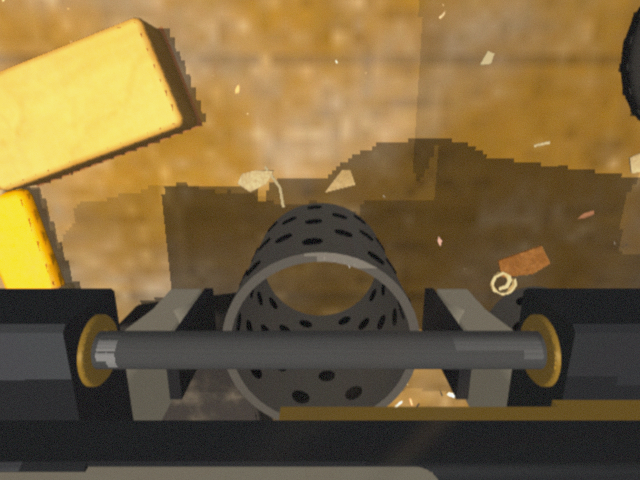

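The LT flask sits centred between the pads, with its rim centre at about (322,335). I close and lift.

```bash
python3 -m handwheel '{"gripper":[-1,-1,-1,-1,-1,-1,-1],"travel":[[0,0,0],[0,0,0],[0,0,0],[0,0,0],[0,0,0],[0,0,0],[0,0,0]],"spin":[0,0,0,0,0,0,0]}' 30
```

```text
t: 7.85
eef_pos: [0.6097, -0.2779, 0.0664]
ee_rot: [-1.783, 1.57, -0.213]
force: [-1.7, 2.8, 6.4]
width: 0.0659
```

```bash
python3 -m handwheel '{"gripper":[-1,-1,-1,-1,-1,-1,-1,-1,-1,-1,-1,-1,-1],"travel":[[0,0,0.06],[0,0,0.14],[0,0,0.23],[-0.1,0.17,0.23],[-0.212,0.365,0.23],[-0.212,0.365,0.23],[-0.212,0.365,0.23],[-0.212,0.365,0.23],[-0.212,0.365,0.23],[-0.212,0.365,0.23],[-0.212,0.365,0.23],[-0.212,0.365,0.23],[-0.212,0.365,0.23]],"spin":[0,0,0,0,0,0,0,0,0,0,0,0,0]}'
python3 -c "
from view import *
look('w4',['flask_large_tall','base_large_tall'])
f=viewer.grab_frame('side');cv2.imwrite('pics/s4.png',f['pixels'])"
```

```text
t: 9.15
eef_pos: [0.5035, -0.0962, 0.1801]
ee_rot: [1.836, 1.57, -2.878]
force: [-0.8, -0.1, -2.6]
width: 0.0659
flask_large_tall [([318.0, 267.0], 0.56, [0.542, -0.096])]
base_large_tall []
9.3 [ 0.50336549 -0.09589703  0.18031961]
```

View pics/w4.png

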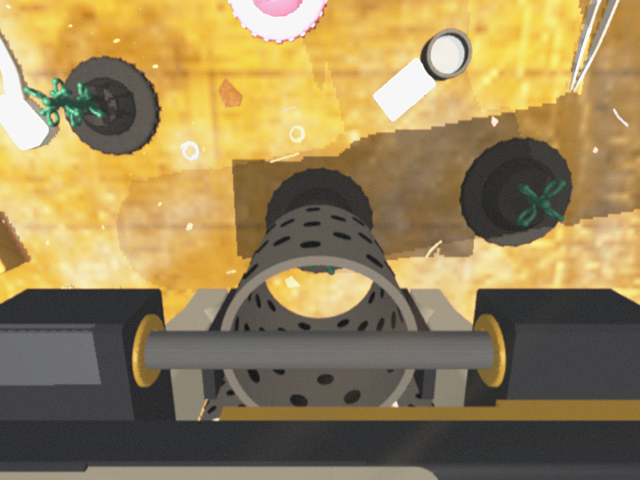

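View pics/s4.png

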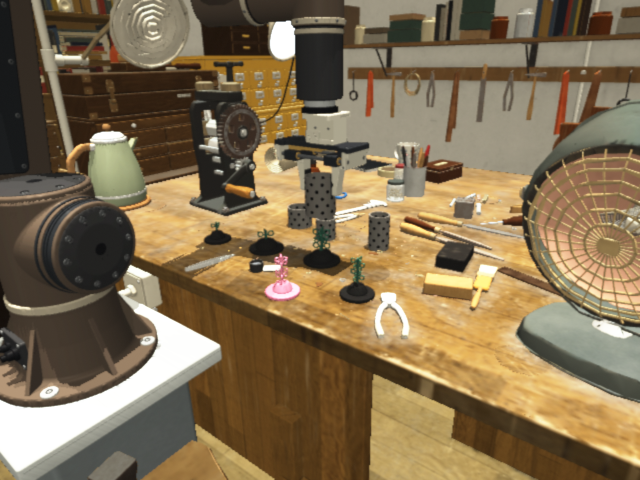

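```bash
cat > rimx.py <<'E'
from h import *
import pickle
def chk(tag,r,dz,tcp):
    # predicted rows of the near-image-top rim edges for offsets of flask axis vs TCP along x
    f=pickle.load(open(tag+'.pkl','rb'))['f']
    for o in (-.004,-.002,0,.002,.004):
        print(o,'outer',proj(f,(tcp[0]+o-r,tcp[1],tcp[2]+dz)).round(1),'inner',proj(f,(tcp[0]+o-r+.003,tcp[1],tcp[2]+dz)).round(1))
    g=f['pixels'][:,312:324].mean(axis=(1,2)); 
    print([(i,int(g[i])) for i in range(240,275)])
E
python3 -c "
from rimx import *
chk('w4',.033,.019,(.503,-.096,.180)); chk('w3',.033,.019,(.609,-.278,.066))"
```

```text
-0.004 outer [316.8 250.6] inner [316.8 259.8]
-0.002 outer [316.8 256.7] inner [316.8 265.8]
0 outer [316.8 262.8] inner [316.8 271.9]
0.002 outer [316.8 268.9] inner [316.8 277.8]
0.004 outer [316.8 274.8] inner [316.8 283.7]
[(240, 82), (241, 66), (242, 50), (243, 46), (244, 44), (245, 48), (246, 59), (247, 76), (248, 86), (249, 88), (250, 88), (251, 88), (252, 87), (253, 87), (254, 89), (255, 102), (256, 124), (257, 136), (258, 136), (259, 136), (260, 136), (261, 135), (262, 136), (263, 136), (264, 130), (265, 103), (266, 84), (267, 79), (268, 80), (269, 80), (270, 78), (271, 80), (272, 110), (273, 154), (274, 179)]
-0.004 outer [314.6 246.3] inner [314.6 255.5]
-0.002 outer [314.6 252.4] inner [314.6 261.5]
0 outer [314.6 258.5] inner [314.6 267.5]
0.002 outer [314.6 264.5] inner [314.6 273.4]
0.004 outer [314.6 270.4] inner [314.6 279.2]
[(240, 22), (241, 23), (242, 29), (243, 38), (244, 52), (245, 59), (246, 60), (247, 61), (248, 60), (249, 60), (250, 59), (251, 68), (252, 95), (253, 118), (254, 124), (255, 123), (256, 117), (257, 112), (258, 112), (259, 111), (260, 110), (261, 99), (262, 83), (263, 75), (264, 72), (265, 74), (266, 73), (267, 74), (268, 74), (269, 74), (270, 73), (271, 72), (272, 72), (273, 70), (274, 71)]
```

```bash
python3 -m handwheel '{"gripper":[-1,-1,-1,-1,-1,-1,-1],"travel":[[0.002,0,-0.04],[0.002,0,-0.08],[0.002,0,-0.11],[0.002,0,-0.14],[0.002,0,-0.155],[0.002,0,-0.17],[0.002,0,-0.17]],"spin":[0,0,0,0,0,0,0]}'
python3 -m handwheel '{"gripper":[-1,-1,-1,-1,-1,-1,-1],"travel":[[0,0,-0.01],[0,0,-0.02],[0,0,-0.028],[0,0,-0.036],[0,0,-0.042],[0,0,-0.044],[0,0,-0.044]],"spin":[0,0,0,0,0,0,0]}'
```

```text
t: 10.05
eef_pos: [0.504, -0.0955, 0.0949]
ee_rot: [1.712, 1.57, -3.001]
force: [-0.3, -0.5, -3.5]
width: 0.0656
t: 10.75
eef_pos: [0.5043, -0.0955, 0.0743]
ee_rot: [-2.776, 1.571, -1.205]
force: [-3.1, 2.0, 6.1]
width: 0.0657
```

Contact came at TCP z = 0.074, exactly the seat height. I release and rise.

```bash
python3 -m handwheel '{"gripper":[1,1,1,1,1,1,1,1,1,1],"travel":[[0,0,0],[0,0,0],[0,0,0],[0,0,0],[0,0,0.05],[0,0,0.13],[0,0,0.22],[0,0,0.22],[0,0,0.22],[0,0,0.22]],"spin":[0,0,0,0,0,0,0,0,0,0]}'
python3 -c "
from view import *
look('w5',['flask_small_tall'])
f=viewer.grab_frame('side');cv2.imwrite('pics/s5.png',cv2.resize(f['pixels'][180:320,180:480],None,fx=2.6,fy=2.6))"
```

```text
t: 11.75
eef_pos: [0.5037, -0.0955, 0.1828]
ee_rot: [1.416, 1.57, 2.986]
force: [-0.2, -0.1, 0.8]
width: 0.0877
flask_small_tall [([244.0, 373.0], 0.65, [0.644, -0.162])]
11.85 [ 0.50360945 -0.09556443  0.18239222]
```

View pics/w5.png

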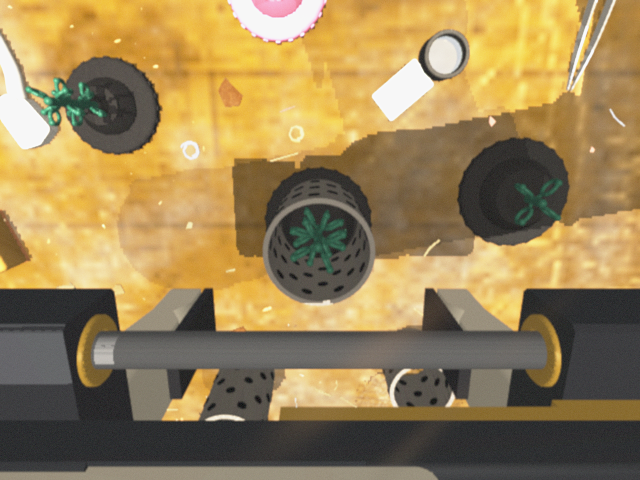

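View pics/s5.png

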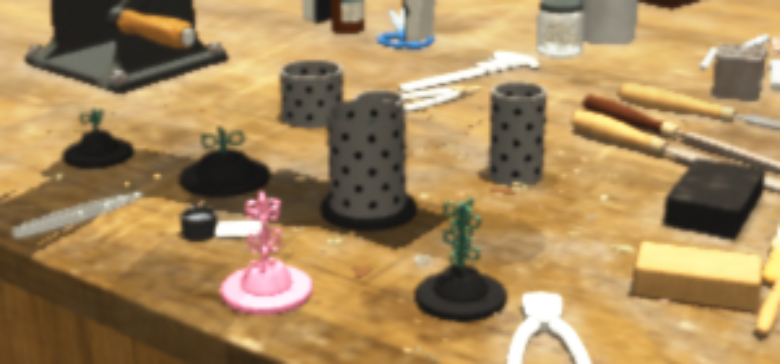

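The LT flask is home: the tree is inside the rim at (318,235) and the flask is upright on its flange. Next is ST.

```bash
python3 -m handwheel '{"gripper":[1,1,1,1,1,1,1,1,1,1],"travel":[[0.283,-0.129,0],[0.283,-0.129,0],[0.283,-0.129,0],[0.283,-0.129,0],[0.283,-0.129,0],[0.283,-0.129,-0.08],[0.283,-0.129,-0.16],[0.283,-0.129,-0.236],[0.283,-0.129,-0.236],[0.283,-0.129,-0.236]],"spin":[0,0,0,0,0,0,0,0,0,0]}'
python3 -c "
from view import *
look('w6',['flask_small_tall'])
from rimx import *
chk('w6',.025,.019,(.6455,-.160,.066))"
```

```text
t: 12.9
eef_pos: [0.6452, -0.1597, 0.0661]
ee_rot: [1.935, 1.569, -2.777]
force: [0.5, 0.1, 1.4]
width: 0.0874
flask_small_tall [([316.0, 270.0], 0.75, [0.645, -0.16])]
13.0 [ 0.64711305 -0.1598217   0.06823402]
-0.004 outer [315.5 277. ] inner [315.5 285.9]
-0.002 outer [315.5 282.9] inner [315.5 291.7]
0 outer [315.5 288.8] inner [315.5 297.5]
0.002 outer [315.5 294.6] inner [315.5 303.3]
0.004 outer [315.5 300.4] inner [315.5 309. ]
[(240, 74), (241, 83), (242, 85), (243, 85), (244, 84), (245, 85), (246, 84), (247, 84), (248, 85), (249, 86), (250, 85), (251, 85), (252, 85), (253, 85), (254, 81), (255, 63), (256, 44), (257, 33), (258, 32), (259, 34), (260, 44), (261, 63), (262, 79), (263, 85), (264, 84), (265, 84), (266, 85), (267, 85), (268, 85), (269, 84), (270, 85), (271, 84), (272, 85), (273, 86), (274, 85)]
```

View pics/w6.png

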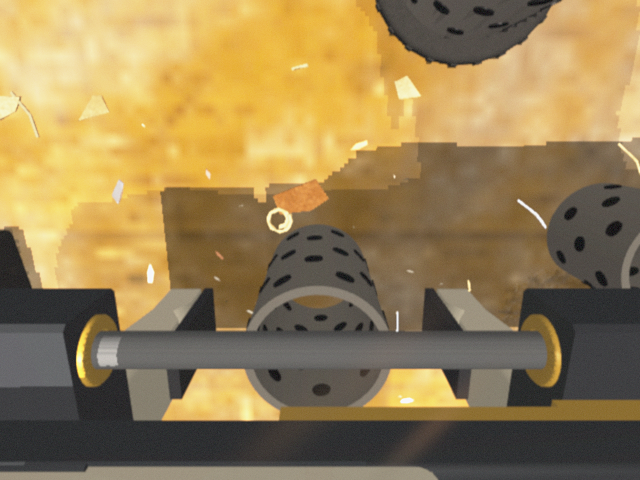

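Centred, with the ST rim at (317,340). Close and lift.

```bash
python3 -m handwheel '{"gripper":[-1,-1,-1,-1,-1,-1,-1,-1],"travel":[[0,0,0],[0,0,0],[0,0,0],[0,0,0],[0,0,0],[0,0,0],[0,0,0],[0,0,0]],"spin":[0,0,0,0,0,0,0,0]}' 30
python3 -m handwheel '{"gripper":[-1,-1,-1,-1,-1,-1,-1,-1,-1,-1,-1,-1,-1,-1],"travel":[[0,0,0.06],[0,0,0.14],[0,0,0.23],[-0.1,-0.04,0.23],[-0.2,-0.08,0.23],[-0.3,-0.12,0.23],[-0.4,-0.16,0.23],[-0.455,-0.176,0.23],[-0.455,-0.176,0.23],[-0.455,-0.176,0.23],[-0.455,-0.176,0.23],[-0.455,-0.176,0.23],[-0.455,-0.176,0.23],[-0.455,-0.176,0.23]],"spin":[0,0,0,0,0,0,0,0,0,0,0,0,0,0]}'
python3 -c "
from view import *
look('w7',['base_small_tall'])
f=viewer.grab_frame('scene');cv2.imwrite('pics/s7.png',cv2.resize(f['pixels'][160:360,190:490],None,fx=2.6,fy=2.6))"
```

```text
t: 13.8
eef_pos: [0.6458, -0.1601, 0.0656]
ee_rot: [2.915, 1.571, -1.798]
force: [-0.4, -0.4, 1.1]
width: 0.0498
t: 15.2
eef_pos: [0.4187, -0.2477, 0.1802]
ee_rot: [1.353, 1.57, 2.924]
force: [-0.7, -0.1, -2.8]
width: 0.05
base_small_tall [([319.0, 220.0], 0.7, [0.417, -0.246])]
15.3 [ 0.4185729  -0.24780314  0.18031404]
```

View pics/w7.png

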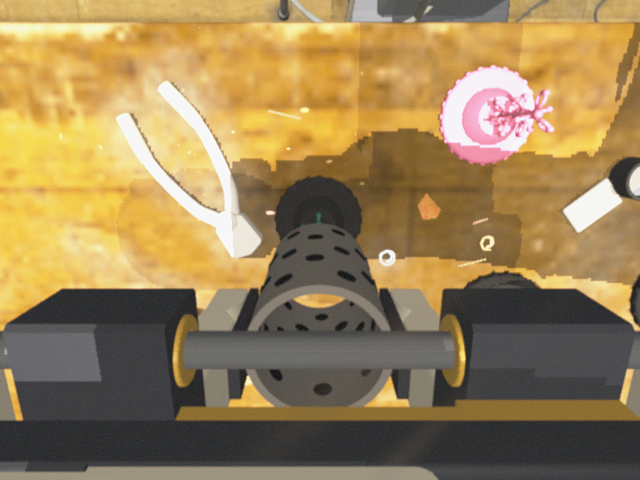

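View pics/s7.png

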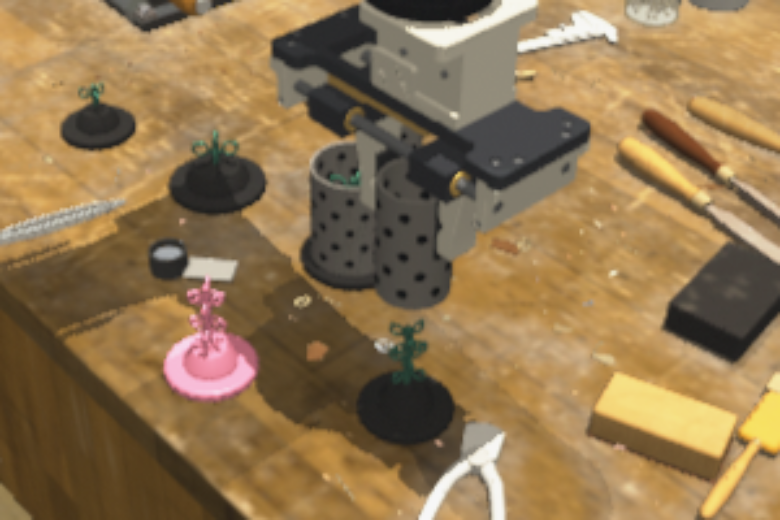

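```bash
python3 -c "
from h import *
import pickle
f=pickle.load(open('w7.pkl','rb'))['f']
g=f['pixels'][:,314:323].mean(axis=(1,2));print([(i,int(g[i])) for i in range(170,184)])
for r in (176,178): print(atz(f,(318,r),.008)+[.034,0,0],atz(f,(318,r),.0)+[.034,0,0])
g=f['pixels'][208].mean(axis=1);print([(i,int(g[i])) for i in list(range(268,284))+list(range(352,368))])
print(atz(f,(276,208),.004),atz(f,(361,208),.004))"
```

```text
[(170, 87), (171, 84), (172, 87), (173, 88), (174, 86), (175, 77), (176, 65), (177, 55), (178, 51), (179, 51), (180, 51), (181, 49), (182, 49), (183, 48)]
[ 0.41489095 -0.24738195  0.008     ] [ 0.41583579 -0.2473901   0.        ]
[ 0.41639967 -0.24738114  0.008     ] [ 0.41738316 -0.24738927  0.        ]
[(268, 92), (269, 91), (270, 90), (271, 92), (272, 92), (273, 93), (274, 89), (275, 80), (276, 58), (277, 49), (278, 49), (279, 52), (280, 49), (281, 48), (282, 51), (283, 55), (352, 51), (353, 45), (354, 47), (355, 47), (356, 52), (357, 48), (358, 46), (359, 47), (360, 52), (361, 65), (362, 76), (363, 80), (364, 79), (365, 84), (366, 90), (367, 85)]
[ 0.40634193 -0.28032225  0.004     ] [ 0.40628409 -0.21363695  0.004     ]
```

```bash
python3 -m handwheel '{"gripper":[-1,-1,-1,-1,-1,-1,-1],"travel":[[-0.002,0,-0.04],[-0.002,0,-0.08],[-0.002,0,-0.11],[-0.002,0,-0.14],[-0.002,0,-0.155],[-0.002,0,-0.17],[-0.002,0,-0.17]],"spin":[0,0,0,0,0,0,0]}'
python3 -m handwheel '{"gripper":[-1,-1,-1,-1,-1,-1,-1],"travel":[[0,0,-0.01],[0,0,-0.02],[0,0,-0.028],[0,0,-0.036],[0,0,-0.042],[0,0,-0.044],[0,0,-0.044]],"spin":[0,0,0,0,0,0,0]}'
```

```text
t: 16.05
eef_pos: [0.417, -0.2479, 0.0949]
ee_rot: [1.389, 1.57, 2.959]
force: [-0.3, 0.0, -2.6]
width: 0.05
t: 16.75
eef_pos: [0.4174, -0.248, 0.0736]
ee_rot: [-2.743, 1.571, -1.172]
force: [-0.3, -0.0, -2.4]
width: 0.0499
```

```bash
python3 -m handwheel '{"gripper":[-1,-1,-1],"travel":[[0,0,-0.003],[0,0,-0.003],[0,0,-0.003]],"spin":[0,0,0]}'
```

```text
t: 17.05
eef_pos: [0.4176, -0.2481, 0.0735]
ee_rot: [-2.086, 1.57, -0.515]
force: [-4.2, 3.2, 15.5]
width: 0.0497
```

Contact and seated. Release, rise, and look.

```bash
python3 -m handwheel '{"gripper":[1,1,1,1,1,1,1,1,1,1],"travel":[[0,0,0],[0,0,0],[0,0,0],[0,0,0],[0,0,0.05],[0,0,0.13],[0,0,0.22],[0,0,0.22],[0,0,0.22],[0,0,0.22]],"spin":[0,0,0,0,0,0,0,0,0,0]}'
python3 -c "
from view import *
look('w8',['flask_small_tall'])
f=viewer.grab_frame('side');cv2.imwrite('pics/s8.png',cv2.resize(f['pixels'][180:320,180:480],None,fx=2.6,fy=2.6))"
```

```text
t: 18.05
eef_pos: [0.4167, -0.2478, 0.1813]
ee_rot: [1.175, 1.57, 2.745]
force: [-0.4, -0.2, -1.4]
width: 0.0875
flask_small_tall [([314.0, 225.0], 0.93, [0.419, -0.251])]
18.15 [ 0.41662091 -0.24783863  0.18091515]
```

View pics/w8.png

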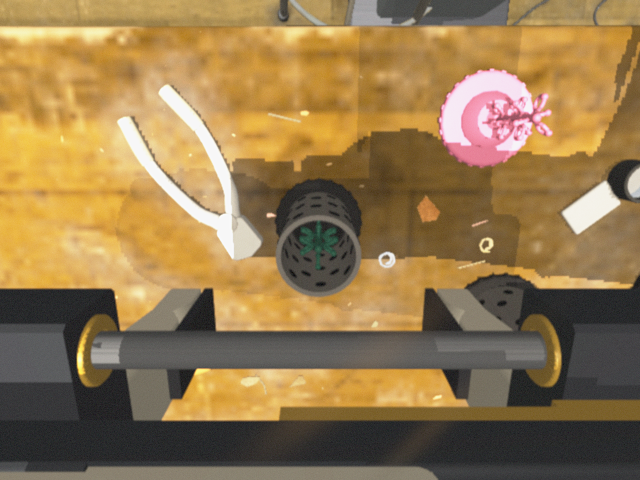

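View pics/s8.png

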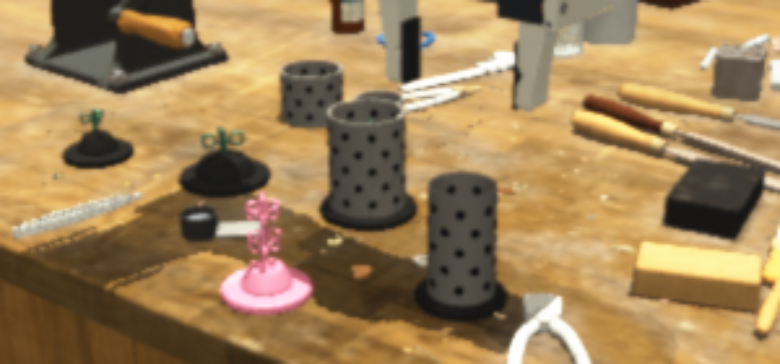

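ST is home; its tree is inside the rim at (318,240). Next is SS.

```bash
python3 -m handwheel '{"gripper":[1,1,1,1,1,1,1,1,1,1,1,1,1,1],"travel":[[0.415,0.465,0],[0.415,0.465,0],[0.415,0.465,0],[0.415,0.465,0],[0.415,0.465,0],[0.415,0.465,0],[0.415,0.465,0],[0.415,0.465,0],[0.415,0.465,-0.08],[0.415,0.465,-0.16],[0.415,0.465,-0.24],[0.415,0.465,-0.285],[0.415,0.465,-0.285],[0.415,0.465,-0.285]],"spin":[0,0,0,0,0,0,0,0,0,0,0,0,0,0]}'
python3 -c "
from view import *
look('w9',['flask_small_short'])
from rimx import *
chk('w9',.025,.015,(.6245,-.0155,.040))
print(pickle.load(open('w9.pkl','rb'))['f']['pixels'][275:300,312:324].mean(axis=(1,2)).astype(int))"
```

```text
t: 19.6
eef_pos: [0.6244, -0.0164, 0.0398]
ee_rot: [2.151, 1.57, -2.563]
force: [0.3, -0.7, 0.8]
width: 0.0879
flask_small_short [([317.0, 288.0], 0.95, [0.624, -0.016])]
19.7 [ 0.6257109  -0.01574409  0.04131237]
-0.004 outer [318.9 272.4] inner [318.9 281. ]
-0.002 outer [318.9 278.2] inner [318.9 286.8]
0 outer [318.9 283.9] inner [318.9 292.4]
0.002 outer [318.9 289.6] inner [318.9 298. ]
0.004 outer [318.9 295.2] inner [318.9 303.6]
[(240, 85), (241, 80), (242, 74), (243, 70), (244, 73), (245, 79), (246, 84), (247, 86), (248, 85), (249, 85), (250, 85), (251, 86), (252, 85), (253, 84), (254, 87), (255, 84), (256, 85), (257, 85), (258, 85), (259, 86), (260, 85), (261, 85), (262, 86), (263, 84), (264, 81), (265, 78), (266, 75), (267, 74), (268, 79), (269, 81), (270, 84), (271, 85), (272, 85), (273, 85), (274, 86)]
[ 86  86  85  85  91 114 128 130 130 131 129 130 130 124 111 102 100 101
 100  99  99  98  98  98  98]
```

View pics/w9.png

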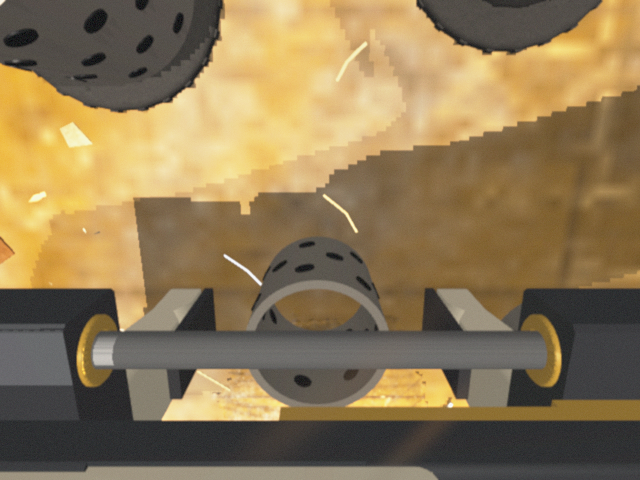

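Centred; the SS rim is at (318,343). Close, lift and carry.

```bash
python3 -m handwheel '{"gripper":[-1,-1,-1,-1,-1,-1,-1,-1],"travel":[[0,0,0],[0,0,0],[0,0,0],[0,0,0],[0,0,0],[0,0,0],[0,0,0],[0,0,0]],"spin":[0,0,0,0,0,0,0,0]}' 30
python3 -m handwheel '{"gripper":[-1,-1,-1,-1,-1,-1,-1,-1,-1,-1,-1,-1,-1,-1],"travel":[[0,0,0.06],[0,0,0.14],[0,0,0.18],[-0.07,0.09,0.18],[-0.14,0.18,0.18],[-0.21,0.27,0.18],[-0.28,0.35,0.18],[-0.345,0.434,0.18],[-0.345,0.434,0.18],[-0.345,0.434,0.18],[-0.345,0.434,0.18],[-0.345,0.434,0.18],[-0.345,0.434,0.18],[-0.345,0.434,0.18]],"spin":[0,0,0,0,0,0,0,0,0,0,0,0,0,0]}'
python3 -c "
from view import *
look('w10',['base_small_short'])"
```

```text
t: 20.5
eef_pos: [0.6249, -0.0155, 0.0397]
ee_rot: [-2.664, 1.571, -1.094]
force: [-0.8, -0.2, 3.0]
width: 0.0498
t: 21.9
eef_pos: [0.4527, 0.2007, 0.1293]
ee_rot: [2.294, 1.57, -2.421]
force: [-0.2, 0.5, -2.1]
width: 0.0497
base_small_short [([320.0, 235.0], 0.66, [0.45, 0.202])]
22.0 [0.45263975 0.20091972 0.12940973]
```

View pics/w10.png

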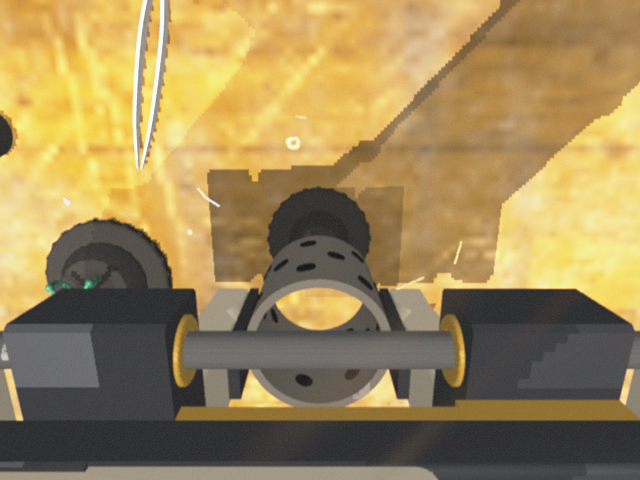

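```bash
python3 -c "
from h import *
import pickle
f=pickle.load(open('w10.pkl','rb'))['f']
g=f['pixels'][:,314:326].mean(axis=(1,2));print([(i,int(g[i])) for i in range(180,196)])
for r in (187,): print(atz(f,(320,r),.008)+[.034,0,0],atz(f,(320,r),.0)+[.034,0,0])
print(atz(f,(269,225),.006),atz(f,(371,225),.006))"
```

```text
[(180, 102), (181, 103), (182, 103), (183, 104), (184, 105), (185, 104), (186, 94), (187, 80), (188, 58), (189, 47), (190, 48), (191, 50), (192, 52), (193, 52), (194, 51), (195, 52)]
[0.4498719  0.20244163 0.008     ] [0.45103371 0.20246661 0.        ]
[0.44127319 0.16872287 0.006     ] [0.44135728 0.23615447 0.006     ]
```

```bash
python3 -m handwheel '{"gripper":[-1,-1,-1,-1,-1,-1],"travel":[[0,0.002,-0.03],[0,0.002,-0.06],[0,0.002,-0.09],[0,0.002,-0.105],[0,0.002,-0.12],[0,0.002,-0.12]],"spin":[0,0,0,0,0,0]}'
python3 -m handwheel '{"gripper":[-1,-1,-1,-1,-1,-1,-1],"travel":[[0,0,-0.01],[0,0,-0.02],[0,0,-0.028],[0,0,-0.036],[0,0,-0.042],[0,0,-0.044],[0,0,-0.044]],"spin":[0,0,0,0,0,0,0]}'
```

```text
t: 22.6
eef_pos: [0.4521, 0.2021, 0.0689]
ee_rot: [2.334, 1.569, -2.379]
force: [-0.9, -0.4, -1.1]
width: 0.0498
t: 23.3
eef_pos: [0.4523, 0.2025, 0.0476]
ee_rot: [2.691, 1.571, -2.021]
force: [-0.3, -0.6, 0.3]
width: 0.0498
```

```bash
python3 -m handwheel '{"gripper":[-1,-1,-1],"travel":[[0,0,-0.003],[0,0,-0.003],[0,0,-0.003]],"spin":[0,0,0]}'
```

```text
t: 23.6
eef_pos: [0.4524, 0.2025, 0.0475]
ee_rot: [-1.381, 1.57, 0.19]
force: [-7.7, -1.2, 18.4]
width: 0.0494
```

Seated on the flange. Release and rise.

```bash
python3 -m handwheel '{"gripper":[1,1,1,1,1,1,1,1,1,1],"travel":[[0,0,0],[0,0,0],[0,0,0],[0,0,0],[0,0,0.05],[0,0,0.13],[0,0,0.22],[0,0,0.22],[0,0,0.22],[0,0,0.22]],"spin":[0,0,0,0,0,0,0,0,0,0]}'
python3 -c "
from view import *
look('w11',['flask_large_short','base_large_short'])
f=viewer.grab_frame('side');cv2.imwrite('pics/s11.png',cv2.resize(f['pixels'][180:320,180:480],None,fx=2.6,fy=2.6))"
```

```text
t: 24.6
eef_pos: [0.4518, 0.2021, 0.1553]
ee_rot: [2.095, 1.57, -2.618]
force: [-1.1, 0.1, -0.3]
width: 0.0873
flask_large_short []
base_large_short [([127.0, 267.0], 0.79, [0.481, 0.056])]
24.75 [0.45183217 0.20202789 0.15489956]
```

View pics/w11.png

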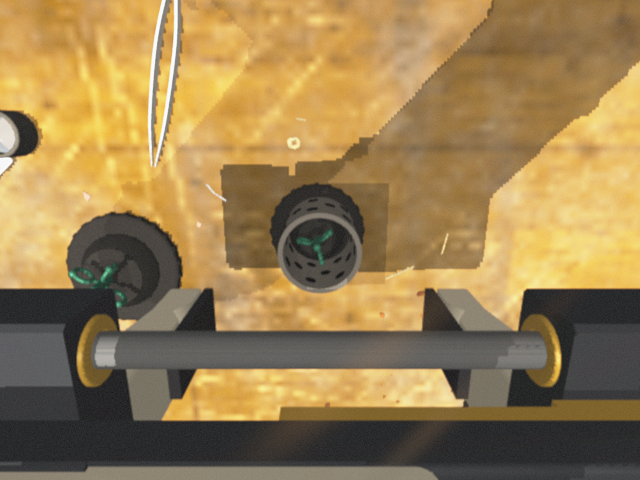

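View pics/s11.png

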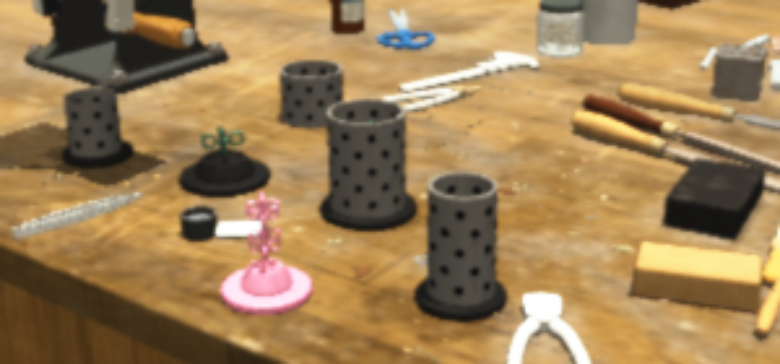

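SS is seated. Last is LS.

```bash
python3 -m handwheel '{"gripper":[1,1,1,1,1,1,1,1,1,1,1,1],"travel":[[0.412,-0.205,0],[0.412,-0.205,0],[0.412,-0.205,0],[0.412,-0.205,0],[0.412,-0.205,0],[0.412,-0.205,0],[0.412,-0.205,0],[0.412,-0.205,-0.08],[0.412,-0.205,-0.16],[0.412,-0.205,-0.233],[0.412,-0.205,-0.233],[0.412,-0.205,-0.233]],"spin":[0,0,0,0,0,0,0,0,0,0,0,0]}'
python3 -c "
from view import *
look('w12',['flask_large_short'])
from rimx import *
chk('w12',.033,.015,(.658,.1,.040))"
```

```text
t: 26.0
eef_pos: [0.6578, 0.1006, 0.04]
ee_rot: [2.323, 1.569, -2.389]
force: [0.5, -0.5, 2.1]
width: 0.0875
flask_large_short []
26.1 [0.65947638 0.10092607 0.0420564 ]
-0.004 outer [314.7 249. ] inner [314.7 257.9]
-0.002 outer [314.7 254.9] inner [314.7 263.8]
0 outer [314.7 260.9] inner [314.7 269.6]
0.002 outer [314.7 266.7] inner [314.7 275.4]
0.004 outer [314.7 272.6] inner [314.7 281.2]
[(240, 87), (241, 87), (242, 86), (243, 87), (244, 88), (245, 84), (246, 69), (247, 45), (248, 28), (249, 28), (250, 25), (251, 31), (252, 44), (253, 65), (254, 82), (255, 87), (256, 87), (257, 87), (258, 87), (259, 86), (260, 89), (261, 102), (262, 124), (263, 133), (264, 136), (265, 134), (266, 135), (267, 134), (268, 134), (269, 133), (270, 120), (271, 103), (272, 92), (273, 91), (274, 90)]
```

View pics/w12.png

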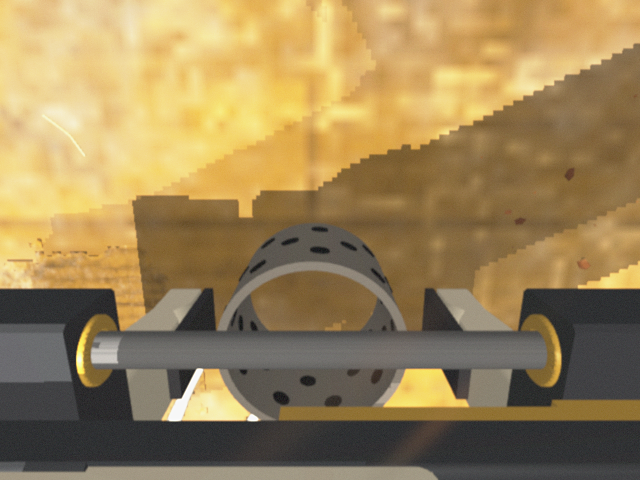

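The LS rim is at (312,345), well within the jaws. Close, lift and carry.

```bash
python3 -m handwheel '{"gripper":[-1,-1,-1,-1,-1,-1,-1],"travel":[[0,0,0],[0,0,0],[0,0,0],[0,0,0],[0,0,0],[0,0,0],[0,0,0]],"spin":[0,0,0,0,0,0,0]}' 30
python3 -m handwheel '{"gripper":[-1,-1,-1,-1,-1,-1,-1,-1,-1,-1,-1],"travel":[[0,0,0.06],[0,0,0.14],[0,0,0.18],[-0.09,-0.02,0.18],[-0.18,-0.04,0.18],[-0.27,-0.06,0.18],[-0.36,-0.086,0.18],[-0.36,-0.086,0.18],[-0.36,-0.086,0.18],[-0.36,-0.086,0.18],[-0.36,-0.086,0.18]],"spin":[0,0,0,0,0,0,0,0,0,0,0]}'
python3 -c "
from view import *
look('w13',['base_large_short'])
f=pickle.load(open('w13.pkl','rb'))['f']
from rimx import *
chk('w13',.033,.015,(.478,.057,.130))
g=f['pixels'][:,314:326].mean(axis=(1,2));print([(i,int(g[i])) for i in range(150,200)])"
```

```text
t: 26.8
eef_pos: [0.6587, 0.1, 0.0406]
ee_rot: [-1.435, 1.57, 0.135]
force: [-2.4, -0.4, 6.7]
width: 0.066
t: 27.9
eef_pos: [0.4792, 0.0574, 0.1295]
ee_rot: [-1.331, 1.571, 0.239]
force: [-0.1, 0.0, -1.6]
width: 0.0659
base_large_short []
28.0 [0.47892399 0.05720243 0.1292182 ]
-0.004 outer [315.  245.3] inner [315.  254.3]
-0.002 outer [315.  251.3] inner [315.  260.3]
0 outer [315.  257.3] inner [315.1 266.2]
0.002 outer [315.  263.2] inner [315.1 272. ]
0.004 outer [315.1 269.1] inner [315.1 277.8]
[(240, 88), (241, 89), (242, 87), (243, 78), (244, 66), (245, 56), (246, 52), (247, 53), (248, 60), (249, 72), (250, 83), (251, 89), (252, 88), (253, 89), (254, 88), (255, 87), (256, 87), (257, 94), (258, 115), (259, 131), (260, 136), (261, 136), (262, 136), (263, 137), (264, 136), (265, 136), (266, 131), (267, 101), (268, 68), (269, 56), (270, 57), (271, 60), (272, 60), (273, 60), (274, 61)]
[(150, 168), (151, 167), (152, 168), (153, 170), (154, 172), (155, 174), (156, 176), (157, 178), (158, 180), (159, 181), (160, 181), (161, 181), (162, 181), (163, 176), (164, 149), (165, 115), (166, 107), (167, 105), (168, 106), (169, 104), (170, 104), (171, 104), (172, 102), (173, 99), (174, 100), (175, 99), (176, 100), (177, 99), (178, 93), (179, 71), (180, 52), (181, 48), (182, 50), (183, 51), (184, 51), (185, 50), (186, 52), (187, 50), (188, 51), (189, 53), (190, 51), (191, 51), (192, 52), (193, 51), (194, 52), (195, 52), (196, 53), (197, 51), (198, 52), (199, 51)]
```

View pics/w13.png

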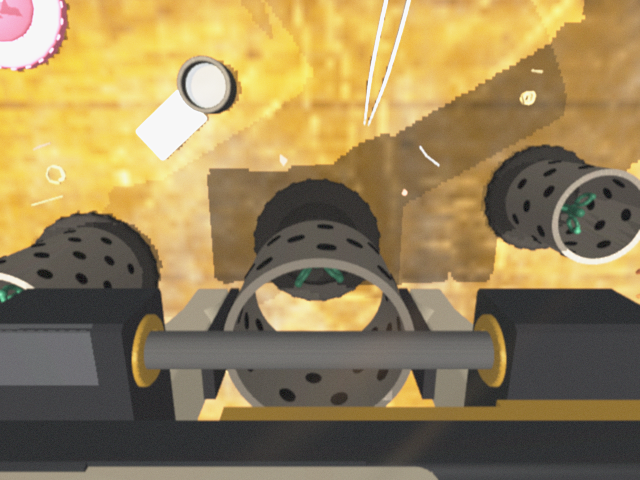

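```bash
python3 -c "
from h import *
import pickle
f=pickle.load(open('w13.pkl','rb'))['f']
print(atz(f,(316,178.5),.006)+[.042,0,0],atz(f,(254,232),.006),atz(f,(380,232),.006))"
```

```text
[0.47928882 0.05650926 0.006     ] [0.47269403 0.0152449  0.006     ] [0.47268767 0.0989907  0.006     ]
```

```bash
python3 -m handwheel '{"gripper":[-1,-1,-1,-1,-1,-1],"travel":[[0.002,0,-0.03],[0.002,0,-0.06],[0.002,0,-0.09],[0.002,0,-0.105],[0.002,0,-0.12],[0.002,0,-0.12]],"spin":[0,0,0,0,0,0]}'
python3 -m handwheel '{"gripper":[-1,-1,-1,-1,-1,-1,-1],"travel":[[0,0,-0.01],[0,0,-0.02],[0,0,-0.028],[0,0,-0.036],[0,0,-0.042],[0,0,-0.044],[0,0,-0.044]],"spin":[0,0,0,0,0,0,0]}'
```

```text
t: 28.6
eef_pos: [0.4791, 0.0568, 0.0687]
ee_rot: [2.053, 1.569, -2.66]
force: [0.2, 0.4, -1.6]
width: 0.066
t: 29.3
eef_pos: [0.4793, 0.057, 0.0485]
ee_rot: [-2.364, 1.571, -0.794]
force: [-5.4, -0.8, 12.4]
width: 0.0657
```

Seated. Release, rise, and make the final check.

```bash
python3 -m handwheel '{"gripper":[1,1,1,1,1,1,1,1,1,1,1,1,1,1],"travel":[[0,0,0],[0,0,0],[0,0,0],[0,0,0],[0,0,0.05],[0,0,0.13],[0,0,0.22],[0.1,-0.1,0.32],[0.1,-0.2,0.42],[0.1,-0.26,0.52],[0.1,-0.26,0.62],[0.1,-0.26,0.636],[0.1,-0.26,0.636],[0.1,-0.26,0.636]],"spin":[0,0,0,0,0,0,0,0,0,0,0,0,0,0]}'
python3 - <<'E'
from view import *
from iou import *
look('w14',[])
f=pickle.load(open('w14.pkl','rb'))['f']; M=gray_mask(f['pixels']); v=f['pixels'].copy()
g=dict(SS=(.451,.202,.025,.034,.063),ST=(.417,-.248,.025,.034,.093),LS=(.479,.057,.033,.042,.063),LT=(.503,-.0955,.033,.042,.093))
for n,(x,y,r,R2,h) in g.items():
    for (rr,a,b,c) in ((r,.008,h,(0,255,0)),(R2,0,.008,(0,0,255))):
        _,hh=sil(f,x,y,rr,a,b); cv2.polylines(v,[np.round(hh).astype(int)],True,c,1)
    _,hh=sil(f,x,y,r,h,h); cv2.polylines(v,[np.round(hh).astype(int)],True,(255,255,0),1)
cv2.imwrite('pics/w14v.png',v)
for c in('side','scene'):
    q=viewer.grab_frame(c);cv2.imwrite(f'pics/{c}14.png',cv2.resize(q['pixels'][170:340,180:480],None,fx=2.6,fy=2.6))
E
```

```text
t: 30.7
eef_pos: [0.5301, -0.0736, 0.3676]
ee_rot: [-1.411, 1.567, 0.158]
force: [-0.4, 0.2, -0.5]
width: 0.0876
30.75 [ 0.52934594 -0.07305312  0.36557286]
```

View pics/w14v.png

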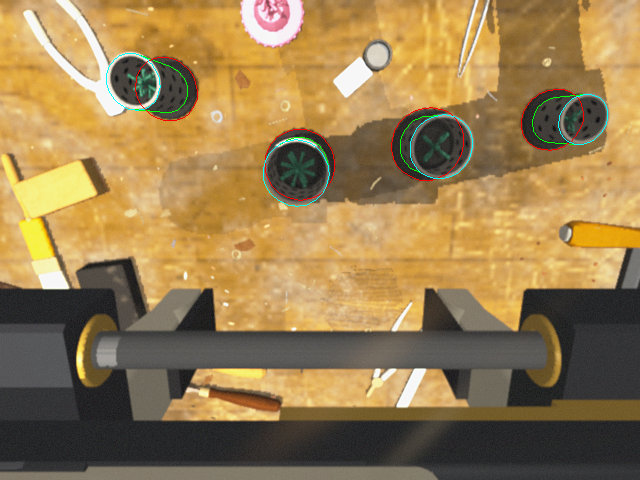

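View pics/side14.png

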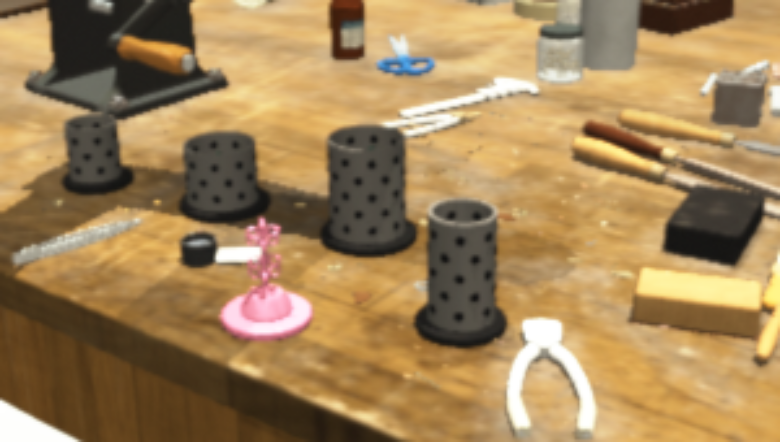

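View pics/scene14.png

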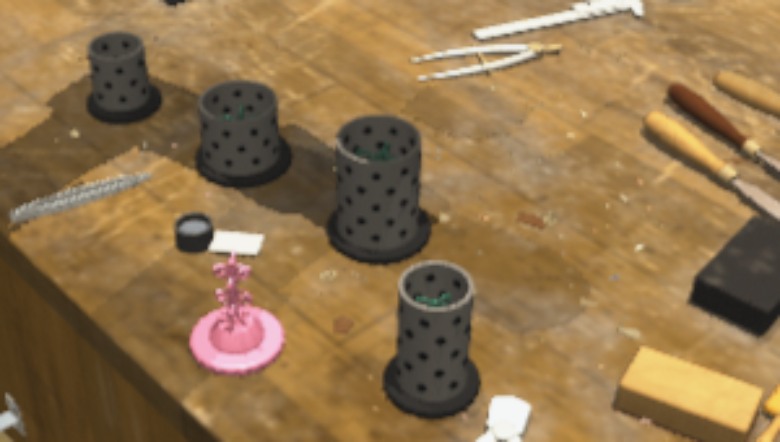

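The fitted outlines (flange, flask and rim) overlay all four pairs to within a few pixels. All flasks are upright, the trees sit below the rims and the bystanders have not moved. I hand in.

```bash
python3 -c "
from station import arm
print(arm.job_done(), arm.get_state()['t'])"
```

```text
the job is handed in; nothing more can be done
the job is handed in; nothing more can be done
```

All four flasks are on their matching bases, and I handed the job in about 31 s into the 93 s allowed. The order was large tall, small tall, small short, large short. Each one was lowered slowly until the wrist force showed it had reached the flange, at the expected 8 mm seat height. I left the pink look-alike alone.

The last wrist, side and scene pictures showed:
- **Fit:** outlines drawn from the known sizes lie within a few pixels of every flask and base, and the large tall flask's rim looks a pixel or two off.
- **Trees and flasks:** all four flasks look upright, and the tree tips are below the rims wherever they can be seen.
- **Surroundings:** the bases, sanding block and loupe look to be where they started. I judged that by eye in the pictures and did not measure it again. The gripper is clear of everything.

Three checks did not go cleanly:
- **Rim fit:** my first rim detection was unreliable, giving heights 15–37 mm too high, so I replaced it with an outline fit. That fit agreed between the two views to about 3 mm in position. Its heights were less steady: the short flasks came out at 46–50 mm against 55 mm, the small tall at 76 and 87 mm, and the large tall at 88 and 103 mm against 85 mm.
- **Position bias:** close-up views put the flasks up to about 2 mm off in x. That was within the play, and I corrected the placements by about 1 mm.
- **Late contact:** both narrow flasks needed another 1.5 mm of lowering before they showed firm contact.

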